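Feel along a bearing-ring segment for burrs

TASK

Check the ground rim of the steel ring segment in the sprung cradle for burrs: with the fingers closed, run the fingertips lightly along the rim from the end with the red peg to the end with the blue peg, touching all six black marks in order and pressing it down visibly at each, but never so hard that it bottoms out. Finish with the fingertips still resting lightly on the last mark, the one at the blue peg, and stay there. Take hold of nothing and leave the loose things round the cradle where they stand.

Things in the scene. Friction and masses are not known exactly. Their poses are not given: they have to be found in the camera images.
- ring (a joint): Sinking of the sprung ring segment, m: 0 = fully up (untouched), grows as it is pressed straight down, 0.010 = bottomed out. Spring about 0.7 N per mm plus 0.8 N to start; it comes back up by itself. Touched above 0.0008, pressed too hard above 0.0085; 0.003 to 0.005 is a good light touch.
- cradle: Fixed green base plate, 110 (x) x 240 (y) x 8 mm, under the sprung ring segment. Origin on the bench top; y along its length, +x away from the robot at yaw 0. The steel segment is an arc of mean radius 150 mm round x = -138 mm, y = 0, 72 degrees long, bulging to +x; its level flat rim is 14 mm wide, 56 mm above the bench untouched. Carrier and clamp blocks beside it stay below 42 mm.
- red_peg: Red plastic peg, diameter 20 mm, 15 mm tall, standing on the base plate 34 mm beyond one end mark of the ring segment: shows the end where the stroke starts (it may be either end). Origin at the centre of its foot, 8 mm above the bench.
- blue_peg: Blue plastic peg of the same size beyond the other end: shows where the stroke stops. Origin at the centre of its foot.
- red_specimen: Loose dark red round specimen, 30 mm diameter, 16 mm tall; bystander. Origin at its foot.
- green_specimen: Loose dark green round specimen, 30 mm diameter, 19 mm tall; bystander. Origin at its foot.
- objective: Loose grey microscope objective standing on end, 26 mm diameter, 38 mm tall; bystander. Origin at its foot.
- die_plug: Loose steel plug, 29 mm diameter, 22 mm tall; bystander. Origin at its foot.
- loupe: Loose black loupe, 38 mm diameter, 34 mm tall; bystander. Origin at its foot.
- cell: Loose green round battery standing on end, 14 mm diameter, 50 mm tall; bystander. Origin at its foot.
- mug: Loose green mug, 86 mm diameter, 96 mm tall; bystander. Origin at its foot.
- mark_0: 12-degree length of the steel rim, number 0 of six (0 at the cradle's -y end, 5 at its +y end), with a black cross line painted over its middle. Origin at the middle of that line, on top of the rim, 56 mm above the bench when untouched (sinks with the ring); x across the rim, y along it, z up. Neighbouring lines are 31 mm apart.
- mark_1: 12-degree length of the steel rim, number 1 of six (0 at the cradle's -y end, 5 at its +y end), with a black cross line painted over its middle. Origin at the middle of that line, on top of the rim, 56 mm above the bench when untouched (sinks with the ring); x across the rim, y along it, z up. Neighbouring lines are 31 mm apart.
- mark_2: 12-degree length of the steel rim, number 2 of six (0 at the cradle's -y end, 5 at its +y end), with a black cross line painted over its middle. Origin at the middle of that line, on top of the rim, 56 mm above the bench when untouched (sinks with the ring); x across the rim, y along it, z up. Neighbouring lines are 31 mm apart.
- mark_3: 12-degree length of the steel rim, number 3 of six (0 at the cradle's -y end, 5 at its +y end), with a black cross line painted over its middle. Origin at the middle of that line, on top of the rim, 56 mm above the bench when untouched (sinks with the ring); x across the rim, y along it, z up. Neighbouring lines are 31 mm apart.
- mark_4: 12-degree length of the steel rim, number 4 of six (0 at the cradle's -y end, 5 at its +y end), with a black cross line painted over its middle. Origin at the middle of that line, on top of the rim, 56 mm above the bench when untouched (sinks with the ring); x across the rim, y along it, z up. Neighbouring lines are 31 mm apart.
- mark_5: 12-degree length of the steel rim, number 5 of six (0 at the cradle's -y end, 5 at its +y end), with a black cross line painted over its middle. Origin at the middle of that line, on top of the rim, 56 mm above the bench when untouched (sinks with the ring); x across the rim, y along it, z up. Neighbouring lines are 31 mm apart.

How it is judged:
By the outcome, as a careful person would: the job done as asked, in the order asked, and still so for the second after the job is handed in, while the arm keeps its last pose, push and grip.
It also fails if it takes over 45 s, if anything falls off the work surface, if the arm or the gripper's body presses on something with over 40 N, if the wrist force passes 120 N, or if a joint passes its speed limit or range.

ROBOT

A 6-joint arm with a two-finger parallel gripper is mounted at the origin on a cart in front of the work surface, level with it; the furniture and walls round the work are solid. World frame = base frame: x ahead of the robot, y to its left, z up, the work surface at z = 0. Lengths are in m, angles in rad, forces in N, time in s.
With the tool pointing down it reaches from about 0.35 to 0.85 m from the base axis. Payload 8.1 kg.
Tool frame: the origin (TCP) lies at the centre of the arm's flange, where the gripper is bolted on; the fingertips stand 186 mm ahead of it and the grasp point (between the pads) lies 167 mm ahead of it; z points along the fingers, y is the line along which they close (so a half turn about z gives the same grasp; the last joint's range is limited). The gripper opens to 93 mm and grips with 3 to 60 N. Pads are 15 mm wide; open, the fingers measure 128 mm over their backs; the gripper's body (75 mm by 188 mm) begins 65 mm behind the grasp point.
Start: joints at [-1.286, 0.13, 1.488, -0, 1.523, -0.085], TCP at [0.217, -0.559, 0.405] pointing down, gripper open.
Joint ranges: [-2.96, 2.96], [-0.89, 2.26], [0.02, 2.5], [-1.34, 4.48], [0, 2.73], [-2.66, 2.66]. Speed limits (rad/s): [2.39, 2.39, 2.79, 3.14, 3.14, 3.14].

INTERFACE

Orientations are given as a rotation vector (axis times angle).
In Python, from plant import robot gives the robot as it stands.
- The arm moves only by the tool apply_moves, never from a script. Its argument "series" is a list of rows, each a list of 2 entries, a list of its own where there are three numbers: the shift along the tool's x, y, z in mm, then the turn, a rotation vector about the tool's x, y, z in rad. A call has 1 to 12 rows; each row shifts and turns the commanded pose from where the row before left it, along the tool's axes as they then stand; what a row does not reach is not made up. A row lasts 1/12 s, in which the tool goes at most 41.7 mm and 7.16 degrees, less where a joint would pass 70% of its speed; a pose out of reach is approached as far as the arm can. A call is refused whole if a number of a shift passes 41.7 or a number of a turn 0.125, either way. A call with a gripper value outside its range is refused whole. "claw" is the opening, from 0 (shut) to 1 (fully open), set as the call begins (left out, the last holds). The fingers move at their own pace and stop on an object; "newtons" is the grip in N (left out, the last holds). Time passes only in rows, so rows that do not move let the fingers close. It gives the time, the measured TCP pose, the force, the opening and the grip force at its end, in the units of the state.
- robot.read_state(): the state, without advancing time (a new reading comes with each control period).
- robot.read_camera(name): name is "side" or "top" or "wrist"; returns (picture, depth): 400x640x3 uint8, blue, green, red; 400x640 float32, m along the optical axis (not along the pixel's ray), 0 where there is no reading.
- robot.calibration(name): a dict with "fx", "fy", "cx", "cy" (pixels), "D" ([k1, k2, p1, p2, k3] as OpenCV has them; the pictures are not rectified), "extrinsics" (4x4, takes a point from world to camera coordinates). Camera axes: x right, y down, z forward; pixel columns grow to the right and rows downward; lengths in m; the calibration is good to about 2 mm. A picture is of the moment at which its call begins: read the wrist's pose just before it. calibration takes no time and is no camera call; for the wrist camera it gives the pose at the moment of the call.
- robot.close_job(): hands the job in; it is judged then, once.
The state is a dict: "t": time; "q": joint angles; "dq": joint speeds; "joint_torque": joint torques, N m; "tool_pos": TCP position; "orientation": TCP orientation; "force": force on the tool from outside, world axes, zero at the start; "wrist_torque": the same for the moment, N m; "opening": finger opening in m; "gripper_force": force on a finger pad.
Only numpy, scipy, OpenCV 4.12 (cv2) and the standard library are available. Lean on these libraries where they do the work, as an engineer would, in place of code of your own. Each camera call takes 0.05 s, during which the arm holds its last target. There are 200 camera calls.

## Working session

There is one attempt and no reset: what is moved stays moved. The work goes in short steps, Python scripts to look and compute and a tool call to move; the robot and the scene stay as the last step left them, time stands still between calls to the robot, and variables do not carry over. Pictures are saved under pics/ and viewed, at most 10 in all, crops included, and the job is handed in when it is done.

Besides the shell and the picture viewer there is one more tool, called after "Request:" in YAML: its name, and indented under it one key for each argument. apply_moves: Moves the arm, as the interface text tells. Its arguments: {"type":"object","properties":{"series":{"type":"array"},"claw":{"type":"number"},"newtons":{"type":"number"}},"required":["series"]}

```bash
ls; mkdir -p pics; python3 - <<'E'
from plant import robot
import cv2,numpy as np
s=robot.read_state();print({k:np.round(v,3) for k,v in s.items()})
for n in("top","side"):
    p,d=robot.read_camera(n);cv2.imwrite(f"pics/{n}0.png",p);np.save(f"pics/{n}0.npy",d)
    c=robot.calibration(n);print(n,c)
E
```

```text
pics
{'t': np.float64(0.0), 'q': array([-1.286,  0.131,  1.489,  0.   ,  1.523, -0.085]), 'dq': array([-0.001, -0.   , -0.001, -0.001, -0.   ,  0.001]), 'joint_torque': array([ 2.0000e-03, -5.5983e+01, -4.9176e+01,  7.7000e-02,  3.5000e-02,
       -0.0000e+00]), 'tool_pos': array([ 0.217, -0.559,  0.404]), 'orientation': array([-3.086, -0.577,  0.   ]), 'force': array([ 0.346,  0.201, -0.732]), 'wrist_torque': array([ 0.008, -0.026, -0.024]), 'gripper_force': np.float64(0.0), 'opening': np.float64(0.093)}
top {'fx': 362.2138955304898, 'fy': 362.2138955304898, 'cx': 319.97249997166546, 'cy': 199.50201727330935, 'D': array([0.01879635, 0.        , 0.        , 0.        , 0.        ]), 'extrinsics': array([[ 0.01057442, -0.99989096,  0.01030753, -0.05598136],
       [-0.99156388, -0.01181699, -0.12907916,  0.52095939],
       [ 0.12918689, -0.00885564, -0.99158072,  0.87190907],
       [ 0.        ,  0.        ,  0.        ,  1.        ]])}
side {'fx': 367.20392834836423, 'fy': 367.20392834836423, 'cx': 317.53589390703803, 'cy': 206.81465924273832, 'D': array([-0.07570794,  0.        ,  0.        ,  0.        ,  0.        ]), 'extrinsics': array([[-0.92365106, -0.38318915, -0.0058985 ,  0.45517523],
       [-0.15598881,  0.38996988, -0.90751914,  0.16093296],
       [ 0.35005172, -0.83731092, -0.41996931,  1.02061178],
       [ 0.        ,  0.        ,  0.        ,  1.        ]])}
```

View pics/top0.png

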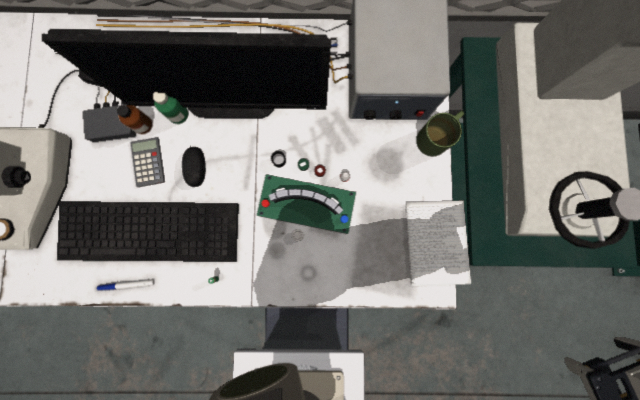

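View pics/side0.png

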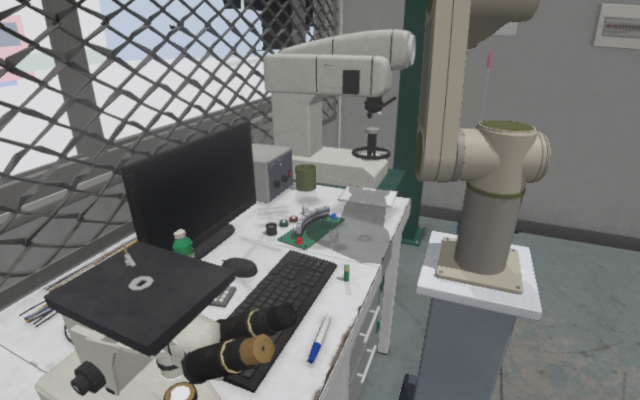

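The top view shows the cradle at about (305,205). The red peg is at (265,203), the +y end, and the blue peg at (345,219), the -y end, so the stroke runs from mark_5 to mark_0. The side view shows free space above the cradle.

```bash
cat > h.py <<'E'
import cv2,numpy as np
from plant import robot
def ray(c,uv):
    K=np.array([[c['fx'],0,c['cx']],[0,c['fy'],c['cy']],[0,0,1]])
    n=cv2.undistortPoints(np.array(uv,float).reshape(-1,1,2),K,c['D']).reshape(-1,2)
    R,t=c['extrinsics'][:3,:3],c['extrinsics'][:3,3]
    return -R.T@t,np.c_[n,np.ones(len(n))]@R
def on_plane(c,uv,z):
    o,r=ray(c,uv);return o+r*((z-o[2])/r[:,2])[:,None]
def proj(c,P):
    K=np.array([[c['fx'],0,c['cx']],[0,c['fy'],c['cy']],[0,0,1]]);E=c['extrinsics']
    return cv2.projectPoints(np.array(P,float).reshape(-1,1,3),cv2.Rodrigues(E[:3,:3])[0],E[:3,3],K,c['D'])[0].reshape(-1,2)
E
python3 - <<'E'
from h import *
p=cv2.imread("pics/top0.png");d=np.load("pics/top0.npy");c=robot.calibration("top")
hsv=cv2.cvtColor(p,cv2.COLOR_BGR2HSV);sub=np.zeros(p.shape[:2],np.uint8);sub[170:240,250:365]=255
for n,lo,hi in(("red",(0,170,120),(6,255,255)),("blue",(105,150,120),(130,255,255))):
    m=cv2.inRange(hsv,lo,hi)&sub;ys,xs=np.nonzero(m);uv=[xs.mean(),ys.mean()]
    print(n,len(xs),uv,on_plane(c,[uv],.02))
cv2.imwrite("pics/c1.png",cv2.resize(p[140:245,240:380],None,fx=5.5,fy=5.5,interpolation=cv2.INTER_CUBIC))
E
```

```text
red 42 [np.float64(265.04761904761904), np.float64(202.92857142857142)] [[0.5129804  0.08873462 0.02      ]]
blue 45 [np.float64(344.02222222222224), np.float64(218.6888888888889)] [[ 0.47527093 -0.11147056  0.02      ]]
```

View pics/c1.png

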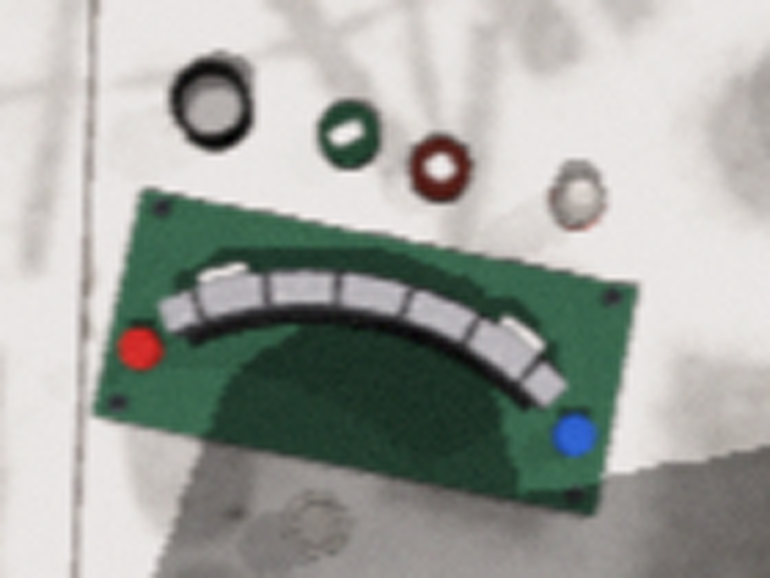

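The enlarged crop shows the six dark lines at about (195,301), (267,289), (338,292), (410,307), (475,333) and (526,376). The plate corners are at (148,188), (638,284), (597,516) and (95,412). I'll fit the cradle pose to these.

```bash
cat >> h.py <<'E'
def marks():
    a=np.radians([-30,-18,-6,6,18,30]);return np.c_[.15*np.cos(a)-.138,.15*np.sin(a)]
def pose(v,L,z):
    c,s=np.cos(v[2]),np.sin(v[2]);L=np.atleast_2d(L)
    return np.c_[L@np.array([[c,s],[-s,c]])+v[:2],np.full(len(L),z)]
E
python3 - <<'E'
from h import *
from scipy.optimize import least_squares
c=robot.calibration("top")
M=np.array([(526,376),(475,333),(410,307),(338,292),(267,289),(195,301)])/5.5+[240-.41,140-.41]
C=np.array([(148,188),(638,284),(597,516),(95,412)])/5.5+[240-.41,140-.41]
LC=np.array([(.055,.12),(.055,-.12),(-.055,-.12),(-.055,.12)])
W=on_plane(c,M,.056)[:,:2];WC=on_plane(c,C,.008)[:,:2]
f=lambda v:np.r_[pose(v,marks(),0)[:,:2]-W,pose(v,LC,0)[:,:2]-WC].ravel()
r=least_squares(f,[.5,0,0]);v=r.x;print(v,np.round(r.fun.reshape(-1,2)*1000,1).tolist())
print(np.round(pose(v,marks(),.056),4))
print(cv2.Rodrigues(np.array(robot.read_state()['orientation']))[0].round(3))
c=robot.calibration("wrist");T=robot.read_state();E=c['extrinsics'];R=cv2.Rodrigues(T['orientation'])[0]
print("cam in tool",R.T@(-E[:3,:3].T@E[:3,3]-T['tool_pos']),(E[:3,:3]@R).round(2).tolist(),c['fx'])
E
```

```text
[ 0.51915605 -0.01656099 -0.19244357] [[-1.5, -1.4], [-2.4, 1.6], [-1.5, 1.5], [-1.8, 0.2], [-3.3, -0.0], [-4.6, -1.3], [5.5, 1.7], [2.6, -2.7], [3.4, -0.9], [3.7, 1.3]]
[[ 0.4969 -0.0886  0.056 ]
 [ 0.5149 -0.0629  0.056 ]
 [ 0.5271 -0.0341  0.056 ]
 [ 0.5331 -0.0033  0.056 ]
 [ 0.5326  0.028   0.056 ]
 [ 0.5256  0.0586  0.056 ]]
[[ 0.932  0.361 -0.   ]
 [ 0.361 -0.932  0.002]
 [ 0.    -0.002 -1.   ]]
cam in tool [ 0.07962713 -0.00044096  0.01941639] [[-0.0, 1.0, -0.0], [-0.96, -0.0, -0.28], [-0.28, 0.0, 0.96]] 321.71965084927166
```

```bash
cat >> h.py <<'E'
def plan(goal,yaw,n):
    "rows (mm, rad about tool z) from present pose straight to goal, tool down"
    s=robot.read_state();R=cv2.Rodrigues(np.array(s['orientation']))[0]
    y0=np.arctan2(R[1,0],R[0,0]);dw=-(yaw-y0)/n;st=(np.array(goal)-s['tool_pos'])/n*1000
    for i in range(n):
        a=y0-dw*i;X=np.array([np.cos(a),np.sin(a),0]);Y=np.array([np.sin(a),-np.cos(a),0])
        print(f"[[{st@X:.1f},{st@Y:.1f},{-st[2]:.1f}],[0,0,{dw:.4f}]],",end="")
    print()
E
python3 -c "
from h import *
plan([.55,-.11,.405],np.radians(109),18)"
```

```text
[[26.3,-16.6,-0.1],[0,0,-0.0851]],[[27.6,-14.3,-0.1],[0,0,-0.0851]],[[28.7,-11.9,-0.1],[0,0,-0.0851]],[[29.6,-9.4,-0.1],[0,0,-0.0851]],[[30.3,-6.9,-0.1],[0,0,-0.0851]],[[30.8,-4.2,-0.1],[0,0,-0.0851]],[[31.0,-1.6,-0.1],[0,0,-0.0851]],[[31.1,1.0,-0.1],[0,0,-0.0851]],[[30.9,3.7,-0.1],[0,0,-0.0851]],[[30.4,6.3,-0.1],[0,0,-0.0851]],[[29.8,8.8,-0.1],[0,0,-0.0851]],[[28.9,11.3,-0.1],[0,0,-0.0851]],[[27.9,13.8,-0.1],[0,0,-0.0851]],[[26.6,16.1,-0.1],[0,0,-0.0851]],[[25.1,18.3,-0.1],[0,0,-0.0851]],[[23.5,20.4,-0.1],[0,0,-0.0851]],[[21.7,22.3,-0.1],[0,0,-0.0851]],[[19.7,24.0,-0.1],[0,0,-0.0851]],
```

Request:
apply_moves:
  series:
    - [[26, -17, 0], [0, 0, -0.085]]
    - [[28, -14, 0], [0, 0, -0.085]]
    - [[29, -12, 0], [0, 0, -0.085]]
    - [[30, -9, 0], [0, 0, -0.085]]
    - [[30, -7, 0], [0, 0, -0.085]]
    - [[31, -4, 0], [0, 0, -0.085]]
    - [[31, -2, 0], [0, 0, -0.085]]
    - [[31, 1, 0], [0, 0, -0.085]]
    - [[31, 4, 0], [0, 0, -0.085]]
    - [[30, 6, 0], [0, 0, -0.085]]
    - [[30, 9, 0], [0, 0, -0.085]]
    - [[29, 11, 0], [0, 0, -0.085]]
  claw: 0
  newtons: 10

```text
t: 1.1
tool_pos: [0.4401, -0.2582, 0.4044]
orientation: [-2.409, -2.016, 0.0]
force: [0.5, -0.9, 0.4]
opening: 0.0176
gripper_force: 0.0
```

Request:
apply_moves:
  series:
    - [[28, 14, 0], [0, 0, -0.085]]
    - [[27, 16, 0], [0, 0, -0.085]]
    - [[25, 18, 0], [0, 0, -0.085]]
    - [[23, 20, 0], [0, 0, -0.085]]
    - [[22, 22, 0], [0, 0, -0.085]]
    - [[20, 24, 0], [0, 0, -0.085]]
    - [[0, 0, 0], [0, 0, 0]]
    - [[0, 0, 0], [0, 0, 0]]
    - [[0, 0, 0], [0, 0, 0]]

```text
t: 1.85
tool_pos: [0.5498, -0.1099, 0.4042]
orientation: [-1.828, -2.554, 0.001]
force: [-0.3, 0.5, -0.5]
opening: 0.0004
gripper_force: 0.0
```

```bash
python3 - <<'E'
from h import *
s=robot.read_state();c=robot.calibration("wrist");p,d=robot.read_camera("wrist")
print({k:np.round(s[k],4) for k in('t','tool_pos','orientation','force','opening','q')})
np.save("pics/w1.npy",d);cv2.imwrite("pics/w1.png",p);import pickle;pickle.dump(c,open("w1.pkl","wb"))
print(proj(c,pose([.5192,-.0166,-.1924],marks(),.056)).round(0).tolist())
E
```

```text
{'t': np.float64(1.85), 'tool_pos': array([ 0.5498, -0.1099,  0.4042]), 'orientation': array([-1.8281e+00, -2.5539e+00,  1.2000e-03]), 'force': array([-0.2721,  0.5282, -0.4893]), 'opening': np.float64(0.0004), 'q': array([-2.8850e-01,  2.5100e-02,  1.5999e+00, -5.0000e-04,  1.5176e+00,
       -6.1680e-01])}
[[273.0, 149.0], [297.0, 130.0], [318.0, 106.0], [335.0, 76.0], [346.0, 41.0], [350.0, 2.0]]
```

View pics/w1.png

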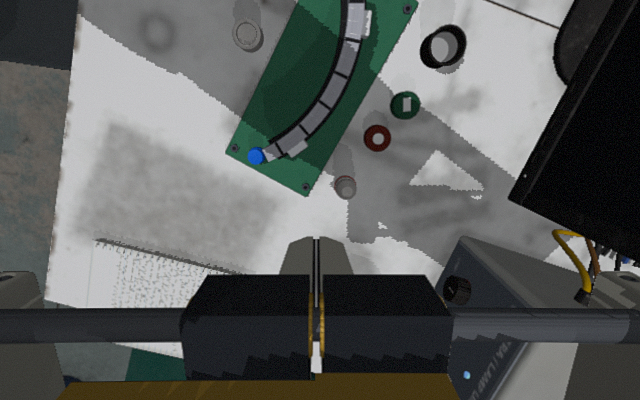

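The wrist view shows the ring at upper centre, with the blue peg at (257,156), the closed fingertips at (316,240), and the red end just out of frame. I'll shift 60 mm along tool x so the whole ring is in view.

Request:
apply_moves:
  series:
    - [[30, 0, 0], [0, 0, 0]]
    - [[30, 0, 0], [0, 0, 0]]
    - [[0, 0, 0], [0, 0, 0]]
    - [[0, 0, 0], [0, 0, 0]]

```text
t: 2.23
tool_pos: [0.53, -0.0531, 0.405]
orientation: [1.828, 2.554, -0.0]
force: [-0.3, -0.4, 0.0]
opening: 0.0005
gripper_force: 0.0
```

```bash
python3 - <<'E'
from h import *
s=robot.read_state();c=robot.calibration("wrist");p,d=robot.read_camera("wrist")
print(s['tool_pos'])
np.save("pics/w2.npy",d);cv2.imwrite("pics/w2.png",p);import pickle;pickle.dump(c,open("w2.pkl","wb"))
cv2.imwrite("pics/w2c.png",cv2.resize(p[30:250,220:440],None,fx=2.7,fy=2.7,interpolation=cv2.INTER_CUBIC))
E
```

```text
[ 0.53000912 -0.05310925  0.40496678]
```

View pics/w2c.png

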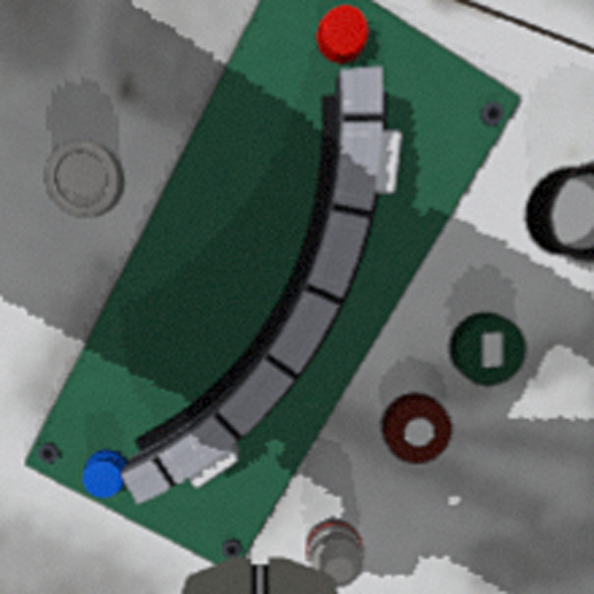

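The crop shows the lines, mark_5 to mark_0, at (363,118), (352,209), (325,293), (283,366), (227,428) and (164,471). The red peg is at the top and the blue peg at lower left.

```bash
python3 - <<'E'
from h import *
import pickle
from scipy.optimize import least_squares
c=pickle.load(open("w2.pkl","rb"));d=np.load("pics/w2.npy")
M=np.array([(164,471),(227,428),(283,366),(325,293),(352,209),(363,118)])/2.7+[220-.3,30-.3]
W=on_plane(c,M,.056)[:,:2]
v=least_squares(lambda v:(pose(v,marks(),0)[:,:2]-W).ravel(),[.52,-.016,-.19]);print(v.x,np.round(v.fun.reshape(-1,2)*1000,1).tolist())
print(pose(v.x,marks(),.056).round(4))
o,r=ray(c,M);z=c['extrinsics'][:3,:3]
for m,ri in zip(M,r):
    u,w=m.round().astype(int);k=np.median(d[w-2:w+3,u-2:u+3]);print((o+ri*k).round(4))
print(proj(c,[[.53,-.0531,.405-.186]]))
E
```

```text
[ 0.52473812 -0.01399309 -0.18858586] [[0.4, 0.1], [0.1, 1.1], [-0.4, -0.2], [-0.3, -0.5], [0.1, -0.5], [0.1, -0.1]]
[[ 0.5027 -0.0861  0.056 ]
 [ 0.5206 -0.0604  0.056 ]
 [ 0.5328 -0.0315  0.056 ]
 [ 0.5387 -0.0007  0.056 ]
 [ 0.538   0.0307  0.056 ]
 [ 0.5308  0.0612  0.056 ]]
[ 0.5023 -0.086   0.0568]
[ 0.5204 -0.0612  0.0571]
[ 0.5331 -0.0312  0.0568]
[ 5.388e-01 -2.000e-04  5.700e-02]
[0.5378 0.0312 0.0572]
[0.5307 0.0611 0.0571]
[[314.3272958  251.21118561]]
```

```bash
python3 -c "
from h import *
plan([.5308,.0612,.262],np.radians(109.2),6)"
```

```text
[[18.1,6.2,23.8],[0,0,-0.0012]],[[18.1,6.3,23.8],[0,0,-0.0012]],[[18.1,6.3,23.8],[0,0,-0.0012]],[[18.1,6.3,23.8],[0,0,-0.0012]],[[18.1,6.3,23.8],[0,0,-0.0012]],[[18.1,6.4,23.8],[0,0,-0.0012]],
```

Request:
apply_moves:
  series:
    - [[18, 6, 24], [0, 0, 0]]
    - [[18, 6, 24], [0, 0, 0]]
    - [[18, 6, 24], [0, 0, 0]]
    - [[18, 6, 24], [0, 0, 0]]
    - [[18, 7, 24], [0, 0, 0]]
    - [[18.5, 6.5, 23], [0, 0, -0.007]]
    - [[0, 0, 0], [0, 0, 0]]
    - [[0, 0, 0], [0, 0, 0]]
    - [[0, 0, 0], [0, 0, 0]]

```text
t: 3.03
tool_pos: [0.5318, 0.0606, 0.2627]
orientation: [1.819, 2.56, 0.0]
force: [-0.5, -0.1, 0.2]
opening: 0.0007
gripper_force: 0.0
```

```bash
python3 - <<'E'
from h import *
s=robot.read_state();c=robot.calibration("wrist");p,d=robot.read_camera("wrist")
print({k:np.round(s[k],4) for k in('t','tool_pos','force','opening')})
P=np.r_[pose([.52474,-.01399,-.18859],marks(),.056)]
print(proj(c,P).round(0).tolist(),proj(c,[s['tool_pos']-[0,0,.186]]))
cv2.imwrite("pics/w3.png",p[0:400,160:480].repeat(2,0).repeat(2,1)[:600] if 0 else cv2.resize(p[160:400,180:460],None,fx=2.4,fy=2.4))
plan([.5308,.0612,.238],np.radians(109.2),1)
E
```

```text
{'t': np.float64(3.0333), 'tool_pos': array([0.5318, 0.0606, 0.2627]), 'force': array([-0.5085, -0.0943,  0.189 ]), 'opening': np.float64(0.0007)}
[[212.0, 400.0], [245.0, 379.0], [273.0, 352.0], [294.0, 319.0], [308.0, 280.0], [313.0, 235.0]] [[314.16358188 251.01032655]]
[[1.1,-1.0,25.4],[0,0,-0.0006]],
```

View pics/w3.png

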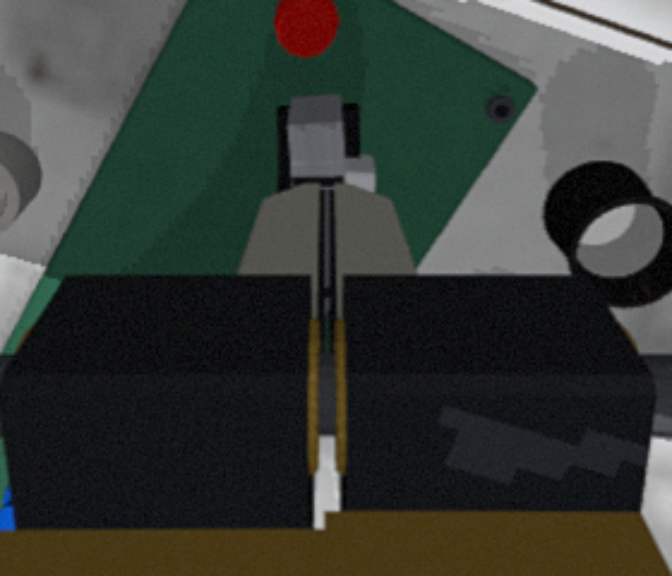

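The fingertips sit centred over the rim with the mark_5 line just under their edge at about row 235, as predicted. I'll descend gently.

Request:
apply_moves:
  series:
    - [[1, -1.5, 6], [0, 0, 0]]
    - [[0, 0, 6], [0, 0, 0]]
    - [[0, 0, 4], [0, 0, 0]]
    - [[0, 0, 2], [0, 0, 0]]
    - [[0, 0, 0], [0, 0, 0]]
    - [[0, 0, 0], [0, 0, 0]]

```text
t: 3.58
tool_pos: [0.5293, 0.0623, 0.2435]
orientation: [-1.819, -2.561, 0.0]
force: [-0.1, 0.8, 0.8]
opening: 0.0003
gripper_force: 0.0
```

Request:
apply_moves:
  series:
    - [[0, 0, 1], [0, 0, 0]]
    - [[0, 0, 1], [0, 0, 0]]
    - [[0, 0, 1], [0, 0, 0]]
    - [[0, 0, 1], [0, 0, 0]]
    - [[0, 0, 0], [0, 0, 0]]
    - [[0, 0, 0], [0, 0, 0]]
    - [[0, 0, 0], [0, 0, 0]]

```text
t: 4.17
tool_pos: [0.5295, 0.0624, 0.24]
orientation: [1.818, 2.561, 0.001]
force: [-0.3, -0.0, 1.3]
opening: 0.0005
gripper_force: 1.2
```

Request:
apply_moves:
  series:
    - [[0, 0, 1], [0, 0, 0]]
    - [[0, 0, 1], [0, 0, 0]]
    - [[0, 0, 0], [0, 0, 0]]
    - [[0, 0, 0], [0, 0, 0]]
    - [[0, 0, 0], [0, 0, 0]]
    - [[0, 0, 0], [0, 0, 0]]

```text
t: 4.67
tool_pos: [0.5295, 0.0624, 0.2379]
orientation: [1.818, 2.561, 0.001]
force: [0.9, 0.9, 3.3]
opening: 0.0005
gripper_force: 2.0
```

```bash
python3 - <<'E'
from h import *
F=[]
for i in range(8):
    robot.read_camera("side");s=robot.read_state();F.append(np.r_[s['force'],s['tool_pos'],s['gripper_force']])
print(np.mean(F,0).round(4),np.std(F,0).round(3),s['t'])
p,d=robot.read_camera("wrist");c=robot.calibration("wrist")
# rim height from depth, beyond the fingertip, at cradle angle 34 deg
a=np.radians([33.5,34.5]);L=np.c_[.15*np.cos(a)-.138,.15*np.sin(a)]
uv=proj(c,pose([.52474,-.01399,-.18859],L,.052));o,r=ray(c,uv)
for m,ri in zip(uv,r):
    u,w=m.round().astype(int);print((o+ri*np.median(d[w-2:w+3,u-2:u+3])).round(4))
cv2.imwrite("pics/w4.png",p)
E
```

```text
[1.8371 0.9355 4.0698 0.5295 0.0624 0.2379 1.9649] [0.325 0.647 0.406 0.    0.    0.    0.006] 5.0667
[0.5274 0.0703 0.0534]
[0.5265 0.0723 0.0524]
```

The ring has sunk about 4 mm, by TCP height, force and depth alike. Next I'll stroke along the arc to mark_4 and check.

Request:
apply_moves:
  series:
    - [[-3.2, -0.03, 0], [0, 0, 0.021]]
    - [[-3.2, -0.03, 0], [0, 0, 0.021]]
    - [[-3.2, -0.03, 0], [0, 0, 0.021]]
    - [[-3.2, -0.03, 0], [0, 0, 0.021]]
    - [[-3.2, -0.03, 0], [0, 0, 0.021]]
    - [[-3.2, -0.03, 0], [0, 0, 0.021]]
    - [[-3.2, -0.03, 0], [0, 0, 0.021]]
    - [[-3.2, -0.03, 0], [0, 0, 0.021]]
    - [[-3.2, -0.03, 0], [0, 0, 0.021]]
    - [[-3.2, -0.03, 0], [0, 0, 0.021]]
    - [[0, 0, 0], [0, 0, 0]]
    - [[0, 0, 0], [0, 0, 0]]

```text
t: 6.12
tool_pos: [0.5368, 0.0306, 0.2378]
orientation: [2.077, 2.356, -0.001]
force: [0.1, -0.9, 4.5]
opening: 0.0005
gripper_force: 2.0
```

```bash
cat >> h.py <<'E'
def chk():
    s=robot.read_state();e=s['tool_pos'][:2]-[.3892,.0119];R=cv2.Rodrigues(np.array(s['orientation']))[0]
    print("r",np.hypot(*e).round(4),"ang in cradle",(np.degrees(np.arctan2(e[1],e[0]))+10.8).round(2),"tool",(np.degrees(np.arctan2(R[1,0],R[0,0]))-79.2).round(2),"tilt",R[2,:2].round(4),s['tool_pos'][2].round(4),s['force'].round(1),s['gripper_force'].round(1),s['t'])
E
python3 -c "
from h import *
chk()"
```

```text
Traceback (most recent call last):
  File "h.py", line 28, in chk
    print("r",np.hypot(*e).round(4),"ang in cradle",(np.degrees(np.arctan2(e[1],e[0]))+10.8).round(2),"tool",(np.degrees(np.arctan2(R[1,0],R[0,0]))-79.2).round(2),"tilt",R[2,:2].round(4),s['tool_pos'][2].round(4),s['force'].round(1),s['gripper_force'].round(1),s['t'])
                                                                                                                                                                                                                                         ^^^^^^^^^^^^^^^^^^^^^^^^
AttributeError: 'float' object has no attribute 'round'
```

Landed within about 1 mm of mark_4, with the force still light. On to mark_3.

Request:
apply_moves:
  series:
    - [[-3.1, 0, 0], [0, 0, 0.021]]
    - [[-3.1, 0, 0], [0, 0, 0.021]]
    - [[-3.2, 0, 0], [0, 0, 0.021]]
    - [[-3.1, 0, 0], [0, 0, 0.021]]
    - [[-3.1, 0, 0], [0, 0, 0.021]]
    - [[-3.2, 0, 0], [0, 0, 0.021]]
    - [[-3.1, 0, 0], [0, 0, 0.021]]
    - [[-3.1, 0, 0], [0, 0, 0.021]]
    - [[-3.2, 0, 0], [0, 0, 0.021]]
    - [[-3.1, 0, 0], [0, 0, 0.021]]
    - [[0, 0, 0], [0, 0, 0]]
    - [[0, 0, 0], [0, 0, 0]]

```text
t: 7.12
tool_pos: [0.5377, -0.0006, 0.2378]
orientation: [2.313, 2.125, -0.001]
force: [0.2, -1.8, 4.1]
opening: 0.0005
gripper_force: 2.0
```

```bash
sed -i "s/s\['gripper_force'\].round(1)/s['gripper_force']/" h.py; python3 -c "
from h import *
chk()"
```

```text
r 0.149 ang in cradle 6.0 tool 5.96 tilt [-0.001   0.0001] 0.2378 [ 0.2 -1.8  4.1] 2.020205266890116 7.1167
```

Right on mark_3 (6.0°). Next is mark_2, then mark_1.

Request:
apply_moves:
  series:
    - [[-3.1, 0, 0], [0, 0, 0.021]]
    - [[-3.1, 0, 0], [0, 0, 0.021]]
    - [[-3.2, 0, 0], [0, 0, 0.021]]
    - [[-3.1, 0, 0], [0, 0, 0.021]]
    - [[-3.1, 0, 0], [0, 0, 0.021]]
    - [[-3.2, 0, 0], [0, 0, 0.021]]
    - [[-3.1, 0, 0], [0, 0, 0.021]]
    - [[-3.1, 0, 0], [0, 0, 0.021]]
    - [[-3.2, 0, 0], [0, 0, 0.021]]
    - [[-3.1, 0, 0], [0, 0, 0.021]]
    - [[0, 0, 0], [0, 0, 0]]
    - [[0, 0, 0], [0, 0, 0]]

```text
t: 8.12
tool_pos: [0.532, -0.0313, 0.2377]
orientation: [2.523, 1.871, -0.001]
force: [-0.6, -1.4, 4.2]
opening: 0.0007
gripper_force: 2.0
```

```bash
python3 -c "
from h import *
chk()"
```

```text
r 0.1492 ang in cradle -6.03 tool -6.07 tilt [-0.001  0.   ] 0.2377 [-0.6 -1.4  4.2] 2.0345861854730174 8.1167
```

Request:
apply_moves:
  series:
    - [[-3.1, 0, -0.2], [0, 0, 0.021]]
    - [[-3.1, 0, 0], [0, 0, 0.021]]
    - [[-3.2, 0, 0], [0, 0, 0.021]]
    - [[-3.1, 0, 0], [0, 0, 0.021]]
    - [[-3.1, 0, 0], [0, 0, 0.021]]
    - [[-3.2, 0, 0], [0, 0, 0.021]]
    - [[-3.1, 0, 0], [0, 0, 0.021]]
    - [[-3.1, 0, 0], [0, 0, 0.021]]
    - [[-3.2, 0, 0], [0, 0, 0.021]]
    - [[-3.1, 0, 0], [0, 0, 0.021]]
    - [[0, 0, 0], [0, 0, 0]]
    - [[0, 0, 0], [0, 0, 0]]

```text
t: 9.12
tool_pos: [0.5201, -0.0602, 0.2379]
orientation: [2.705, 1.597, -0.001]
force: [-0.5, -1.6, 4.5]
opening: 0.0003
gripper_force: 2.0
```

```bash
python3 -c "
from h import *
chk()"
```

```text
r 0.1494 ang in cradle -18.05 tool -18.1 tilt [-0.001   0.0001] 0.2379 [-0.5 -1.6  4.5] 1.9791234604781494 9.1167
```

Request:
apply_moves:
  series:
    - [[-3.1, 0, 0], [0, 0, 0.021]]
    - [[-3.1, 0, 0], [0, 0, 0.021]]
    - [[-3.2, 0, 0], [0, 0, 0.021]]
    - [[-3.1, 0, 0], [0, 0, 0.021]]
    - [[-3.1, 0, 0], [0, 0, 0.021]]
    - [[-3.2, 0, 0], [0, 0, 0.021]]
    - [[-3.1, 0, 0], [0, 0, 0.021]]
    - [[-3.1, 0, 0], [0, 0, 0.021]]
    - [[-3.2, 0, 0], [0, 0, 0.021]]
    - [[-3.1, 0, 0], [0, 0, 0.021]]
    - [[0, 0, 0], [0, 0, 0]]
    - [[0, 0, 0], [0, 0, 0]]

```text
t: 10.12
tool_pos: [0.5024, -0.0859, 0.2379]
orientation: [2.858, 1.304, -0.001]
force: [-0.1, -1.9, 3.7]
opening: 0.0004
gripper_force: 2.0
```

```bash
python3 - <<'E'
from h import *
chk()
p,d=robot.read_camera("wrist");q,_=robot.read_camera("top")
cv2.imwrite("pics/end.png",np.vstack([cv2.resize(p[90:330,100:500],(500,300)),cv2.resize(q[130:260,230:447],(500,300),interpolation=cv2.INTER_CUBIC)]))
c=robot.calibration("wrist")
a=np.radians([6,-6,18]);L=np.c_[.15*np.cos(a)-.138,.15*np.sin(a)]
uv=proj(c,pose([.52474,-.01399,-.18859],L,.052));o,r=ray(c,uv)
for m,ri in zip(uv,r):
    u,w=m.round().astype(int);print(m.round(),(o+ri*np.median(d[max(w-2,0):w+3,u-2:u+3])).round(4))
E
```

```text
r 0.1496 ang in cradle -30.02 tool -30.13 tilt [-0.001  0.   ] 0.2379 [-0.1 -1.9  3.7] 1.9924755912506953 10.1167
[257.  87.] [ 0.5387 -0.0008  0.0527]
[291. 143.] [ 0.5328 -0.0315  0.0523]
[209.  33.] [0.5381 0.0305 0.0525]
```

View pics/end.png

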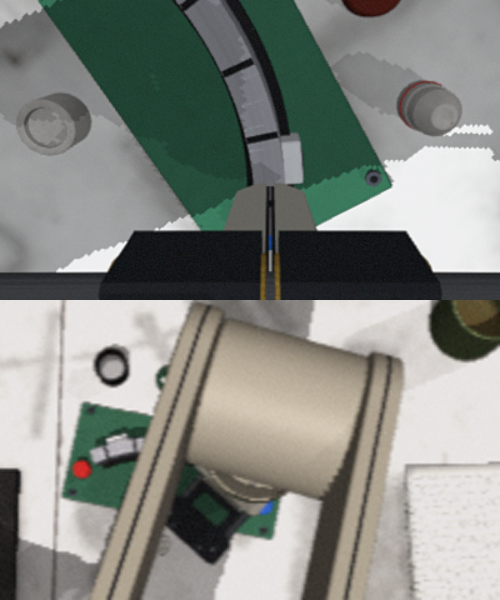

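The fingertips, at wrist crop (270,190), rest on the rim's last stretch at mark_0, next to the blue peg. The ring is about 4 mm down, and the bystanders in view haven't moved. I'm handing in now.

```bash
python3 -c "
from plant import robot
print(robot.close_job())"
```

```text
the job is handed in; nothing more can be done
None
```

I ran the closed fingertips along the rim from mark_5 (red peg) to mark_0 (blue peg), with the ring about 4 mm down at all six marks; they rest there now, and the job is handed in.

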